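Lower the ratchet cover arm over the receiver flask

ROBOT

A 6-joint arm with a two-finger parallel gripper is mounted at the origin on the work surface. World frame = base frame: x ahead of the robot, y to its left, z up, the work surface at z = 0. Lengths are in m, angles in degrees, forces in N, time in s.
With the tool pointing down it reaches from about 0.35 to 0.925 m from the base axis. Payload 6.4 kg.
Tool frame: the origin (TCP) lies on the centre line of the jaws, within the pads' length; the fingertips stand 22 mm ahead of it and the grasp point (between the pads) lies 3 mm ahead of it; z points along the fingers, x is the direction in which the jaws open and shut, and the axes are right-handed (so a half turn about z gives the same grasp; the last joint's range is limited). The gripper opens to 94 mm and grips with 3 to 60 N. Pads are 16 mm wide; open, the fingers measure 119 mm over their backs; the gripper's body (75 mm by 177 mm) begins 78 mm behind the grasp point.
Start: joints at [-84.632, 14.043, 89.255, -0, 76.702, -9.975], TCP at [0.172, -0.627, 0.227] pointing down, gripper open.
Joint ranges: [-179.41, 179.41], [-58.25, 129.5], [7.25, 145.43], [-54.29, 234.29], [11.92, 165.04], [-157.13, 157.13]. Speed limits (degrees/s): [147.25, 147.25, 180, 180, 180, 180].

INTERFACE

Orientations are given as [roll, pitch, yaw] about the fixed x, y, z axes, in that order (R = Rz(yaw) Ry(pitch) Rx(roll)).
In Python, from bench import * gives the robot as it stands. Calls block until the motion is done:
- move_pose(position, orientation): joint-space move of the TCP to a pose.
- movel(position, rotation=None, velocity=0.15, max_force=None): straight line of the TCP; rotation=None keeps the orientation; velocity is the mean speed in m/s. With max_force (N) it stops when the force on the tool has changed by that much, and returns True; else False.
- set_joints(angles): joint-space move.
- set_gripper(opening, effort=None): finger opening in m; effort is the grip in N (None keeps the last); returns when the fingers have stopped.
- pause(seconds).
- ik(position, orientation): joint angles nearest the present ones, or None.
- snapshot(name): name is "scene" or "top" or "wrist"; returns the picture (420x560x3 uint8, blue, green, red); there is no depth.
- camera_params(name): a dict with "fx", "fy", "cx", "cy" (pixels), "extrinsics" (4x4, takes a point from world to camera coordinates). Camera axes: x right, y up, looking along -z (the intrinsics and any distortion apply to the point x, -y, -z); pixel columns grow to the right and rows downward; lengths in m; the calibration is good to about 2 mm. A picture is of the moment at which its call begins: read the wrist's pose just before it. camera_params takes no time and is no camera call; for the wrist camera it gives the pose at the moment of the call.
A pose or a line that the arm cannot do raises PlanningError and nothing moves.
- close_job(): hands the job in, once; it reports no verdict.
Trained networks look in the newest picture that a camera, given by its name, has taken for a name from the list of things; names that differ only in an ending like _2 or _b are one class to them, and where a whole thing is asked for, a point or a joint stands for the part that bears it (a point fixed in the world has none). Each returns a list of dicts, best first, with "p" (0 to 1); they miss things now and then, are a little off and sometimes report something else, mostly with a low value. They report only what shows in the picture. A call takes as long as a camera call.
- masks_of(camera, name): "mask" (420x560 bool, what is visible of it).
- tip_of(camera, name): "position" ([x, y, z] in m, in world coordinates, good to about 4 mm: a listed point, or the origin of a listed thing).
Readings, each from a call of its own:
- current_t(): time.
- current_qpos(): joint angles.
- current_dq(): joint speeds.
- current_effort(): joint torques, N m.
- current_tool_pos(): TCP position.
- current_ee_rot(): TCP orientation.
- current_wrist_force(): force on the tool from outside, world axes, zero at the start.
- current_wrist_torque(): the same for the moment, N m.
- current_gripper_width(): finger opening in m.
Only numpy, scipy, OpenCV 4.12 (cv2) and the standard library are available. Lean on these libraries where they do the work, as an engineer would, in place of code of your own. Each camera call takes 0.05 s, during which the arm holds its last target.

TASK

On the white receiver station, press the ratchet pawl free, then push the raised cover arm all the way down past its teeth until it is level and its round cover sits over the flask's mouth, and finally press the pawl back fully into the teeth. Only press and push: lift nothing, do not raise the arm any higher, and leave the flask in the well and the glassware standing round the station where they are.

Things in the scene. Friction and masses are not known exactly. Their poses are not given: they have to be found in the camera images.
- station: White trough 130 (x) by 360 (y) by 60 mm high, fixed, with yaw. Origin: centre of its underside, z up. A grey bracket 26-32 mm to the -x side carries arm and pawl; both swing in the station's plane x = 0. Along it from -y to +y: outer wing, pawl pivot (y -135, height 235 mm; bracket top 5 mm higher), inner wing, toothed disc (radius 80), arm, round cover, push plate.
- hinge_point (a point): The arm's hinge axis, in the middle of the toothed disc, at station x 0, y -50 mm, height 150 mm; axes as the station's, the hinge lies along x.
- push_plate (a point): Centre of the top face of the black push plate (50 x 50 x 8 mm) at the arm's free end, 215 mm from the hinge along the arm and 10 mm above the arm's axis. y points outwards along the arm, z square to the plate (up when the arm is down). The arm is a steel bar 18 mm wide; 150 mm from the hinge hangs a white round cover 42 mm across.
- cover_arm (a joint): Arm's angle above level, rad: 0 is fully down (hard stop, cover 2.5 mm over the flask's mouth), 0.55 to 0.61 at the start. Stiff: stays where it is left, takes about 4 N at the push plate. With the pawl in, it gives only a few hundredths of a rad before a tooth stops it. Teeth are 0.29 rad apart; two pass the pawl on the way down.
- pawl (a joint): Angle of the rocking pawl, rad: 0 is nose fully in the teeth, wings level (the start, hard stop); 0.35 is fully freed, inner wing down, outer wing up (hard stop); the nose clears the teeth from about 0.15. No spring: it is stiff and stays where it is left. About 4 N on a wing moves it. It goes back in only where its nose meets a gap, as with the arm fully down.
- wing_inner (a point): Centre of the top face of the pawl's inner wing (the one towards the arm), a steel plate 36 mm (x) by 35 mm (y) by 6 mm; the point is 38 mm from the pawl's pivot. Pressing it down by about 13 mm frees the pawl. Axes turn with the pawl, z square to the wing.
- wing_outer (a point): Centre of the top face of the pawl's outer wing (the one away from the arm), same plate and distance on the other side of the pivot. Pressing it back down until the wings are level puts the pawl into the teeth.
- receiver_mouth (a point): Centre of the mouth of the conical glass flask (105 mm high, 64 mm across the foot, 32 mm at the lip) that stands loose in the station's round well, mouth 125 mm over the table.
- flask_mid (a point): A stoppered conical glass flask, 64 mm across and 122 mm high, standing on the table beside the station; the point is on its axis 50 mm up.
- bottle_mid (a point): A brown glass bottle, 60 mm across and 120 mm high, standing on the table beside the station; the point is on its axis 50 mm up.
- beaker_mid (a point): An empty glass beaker, 66 mm across and 85 mm high, standing on the table beside the station; the point is on its axis 50 mm up.

How it is judged:
By the outcome, as a careful person would: the job done as asked, in the order asked, and still so for the second after the job is handed in, with the robot touching nothing.
It also fails if it takes over 51 s, if anything falls off the work surface, if the arm or the gripper's body presses on something with over 40 N, if the wrist force passes 120 N, or if a joint passes its speed limit or range.

## Working session

There is one attempt and no reset: what is moved stays moved. The work goes in short steps, each a Python script; the robot and the scene stay as the last script left them, time stands still between calls to the robot, and variables do not carry over. Pictures are saved under pics/ and viewed, and the job is handed in when it is done.

```bash
mkdir -p pics; ls
python3 - <<'E'
from bench import *
import cv2
for n in ["scene","top","wrist"]:
    im=snapshot(n); cv2.imwrite(f"pics/a_{n}.png",im)
    for k in ["station","hinge_point","push_plate","wing_inner","wing_outer","receiver_mouth","flask_mid","bottle_mid","beaker_mid"]:
        r=tip_of(n,k)
        print(n,k,[( [round(float(v),4) for v in d["position"]],round(d["p"],2)) for d in r[:2]])
print(current_t(),current_wrist_force())
E
```

```text
pics
scene station [([0.5193, 0.0342, -0.0002], 0.91)]
scene hinge_point [([0.5159, -0.0141, 0.1502], 0.55)]
scene push_plate [([0.5276, 0.1564, 0.2812], 0.7)]
scene wing_inner [([0.5185, -0.063, 0.2362], 0.61)]
scene wing_outer [([0.5175, -0.1402, 0.2423], 0.62)]
scene receiver_mouth [([0.5252, 0.1336, 0.1244], 0.58)]
scene flask_mid [([0.6815, -0.0229, 0.05], 0.92)]
scene bottle_mid []
scene beaker_mid [([0.4007, 0.0196, 0.0497], 0.78)]
top station [([0.5194, 0.0342, 0.0007], 0.55)]
top hinge_point [([0.5183, -0.0173, 0.1489], 0.89)]
top push_plate [([0.5269, 0.1573, 0.2807], 0.59), ([0.685, -0.0214, 0.0499], 0.4)]
top wing_inner [([0.52, -0.0658, 0.2422], 0.98)]
top wing_outer [([0.5108, -0.1396, 0.2337], 0.89)]
top receiver_mouth [([0.5251, 0.1315, 0.1283], 0.71)]
top flask_mid [([0.6868, -0.024, 0.0498], 0.61)]
top bottle_mid [([0.6592, 0.1279, 0.0486], 0.9)]
top beaker_mid [([0.3942, 0.0141, 0.0477], 0.8)]
wrist station []
wrist hinge_point []
wrist push_plate []
wrist wing_inner []
wrist wing_outer []
wrist receiver_mouth []
wrist flask_mid []
wrist bottle_mid []
wrist beaker_mid []
1.5 [-0.42821838 -0.62231993  0.30554673]
```

View pics/a_scene.png

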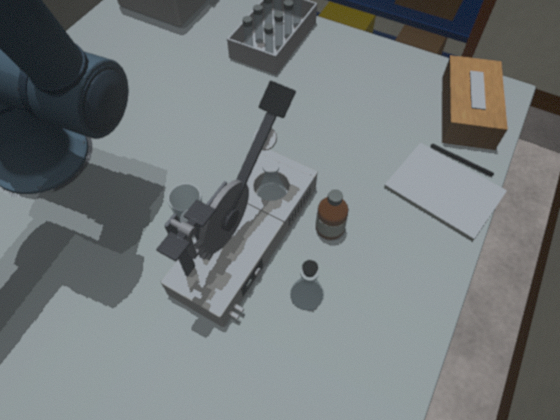

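View pics/a_top.png

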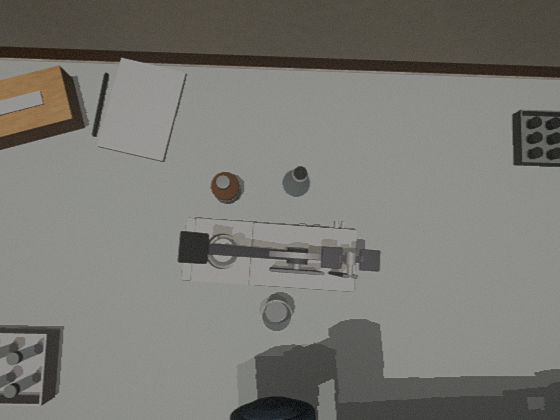

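The station is about at (0.519, 0.034) with a yaw near -2.4°. In the top image the push plate is near px (193,248), the inner wing near (331,257) and the outer wing near (370,260). The bracket is on the robot's side. Next I'll fit the pose and check that the poses I need are reachable.

```bash
cat > h.py <<'E'
from bench import *
import numpy as np, cv2
from scipy.optimize import least_squares
T=[("hinge",0,-50,.5171,-.0157),("in",0,-97,.5193,-.0644),("out",0,-173,.5142,-.1399),("st",0,0,.5193,.0342),("st2",0,0,.5194,.0342)]
def f(p):
    c,s=np.cos(p[2]),np.sin(p[2]); r=[]
    for _,x,y,X,Y in T:
        r+=[p[0]-s*y/1e3-X, p[1]+c*y/1e3-Y]
    # mouth, plate lie on the plane
    for X,Y in [(.5251,.1325),(.5272,.1568)]:
        r.append(c*(X-p[0])+s*(Y-p[1]))
    return np.array(r)
P=least_squares(f,[.52,.034,-.04]).x
def W(y,z,x=0):
    c,s=np.cos(P[2]),np.sin(P[2])
    return np.array([P[0]+c*x-s*y, P[1]+s*x+c*y, z])
def pose(y,z,a=0,flip=0,x=0):
    """fingertip at station y,z (m), tool z leaning a rad to +y"""
    c,s=np.cos(P[2]),np.sin(P[2])
    d=np.array([-s*np.sin(a),c*np.sin(a),-np.cos(a)])
    if flip: rot=[180-np.degrees(a),0,np.degrees(P[2])+180]
    else: rot=[180+np.degrees(a),0,np.degrees(P[2])]
    return W(y,z,x)-.022*d, rot
def arm(th,off=0,r=.215):
    """plate-top point (off above)"""
    n=.010+off
    return -.05+r*np.cos(th)-n*np.sin(th), .15+r*np.sin(th)+n*np.cos(th)
E
python3 - <<'E'
from h import *
print(P[:2],np.degrees(P[2]),f(P)*1e3)
print(current_ee_rot())
c,s=np.cos(P[2]),np.sin(P[2])
for X,Y,Z in [(.5276,.1564,.2812),(.5269,.1573,.2807)]:
    y=-s*(X-P[0])+c*(Y-P[1]); z=Z
    from scipy.optimize import minimize
    print("th",minimize(lambda t:(arm(t[0])[0]-y)**2*1e3+(arm(t[0])[1]-z)**2*1e3,[.5]).x,arm(.58),y,z)
for fl in (0,1):
    for q in [pose(-.097,.30,0,fl),pose(-.173,.30,0,fl),pose(*arm(.6,.04),.6,fl),pose(*arm(0,0),0,fl)]:
        print(fl,None if ik(*q) is None else np.round(ik(*q)))
E
```

```text
[0.52078777 0.03361403] -2.2967618030371035 [ 1.68400881 -0.64580395 -2.39953127  1.09195295 -0.34525565  0.65300667
  1.48777485 -0.58597087  1.38777485 -0.58597087  0.34587397  1.47035666]
[ 1.79999126e+02  3.37297410e-03 -7.46572001e+01]
th [0.60247599] (np.float64(0.12435923036384645), np.float64(0.27618977290940466)) 0.12296033429768828 0.2812
th [0.59822335] (np.float64(0.12435923036384645), np.float64(0.27618977290940466)) 0.12383155856861774 0.2807
0 [-19.  -7. 102.  -0.  86. -17.]
0 [-27.  -6. 100.  -0.  85. -25.]
0 [-15.  -6. 105.  33.  90. -15.]
0 [  9.   5. 104.  -0.  71.  11.]
1 None
1 [-27.  -6. 100.   0.  85. 155.]
1 None
1 None
```

Run:
```python
from h import *
set_gripper(0.0,20)
move_pose(*pose(-.097,.33))
print(current_t(),current_gripper_width())
p,_=pose(-.097,.250); movel(p,velocity=.15)
print(current_wrist_force())
p,_=pose(-.097,.220)
hit=movel(p,velocity=.03,max_force=14)
print(hit,current_tool_pos()[2]-.022,current_wrist_force(),current_t())
for n in("scene","top"):
    cv2.imwrite(f"pics/b_{n}.png",snapshot(n))
    print([ (np.round(d["position"],4),d["p"]) for k in("wing_inner","wing_outer") for d in tip_of(n,k)[:1]])
```

```text
5.3083 0.0005497275106839132
[-0.53783345  0.45499382  0.22464602]
True 0.22814340307586653 [-2.56531138  0.10593471  5.45029836] 6.7583
[(array([ 0.5168, -0.0645,  0.2236]), 0.88), (array([ 0.5158, -0.1335,  0.2537]), 0.64)]
[]
```

Run:
```python
from h import *
p,_=pose(-.097,.215)
hit=movel(p,velocity=.02,max_force=20)
print(hit,current_tool_pos()[2]-.022,current_wrist_force(),current_t())
p,_=pose(-.097,.30); movel(p,velocity=.15)
print(current_wrist_force())
move_pose(*pose(-.02,.42))
for n in("scene","top"):
    im=snapshot(n);cv2.imwrite(f"pics/c_{n}.png",im)
    print([ (k,np.round(d["position"],4),d["p"]) for k in("wing_inner","wing_outer","push_plate") for d in tip_of(n,k)[:1]])
    if n=="scene": cv2.imwrite("pics/c_crop.png",cv2.resize(im[60:330,130:380],None,fx=2.2,fy=2.2))
print(current_t())
```

```text
True 0.22803815293939692 [-2.76815522  1.70958548  6.87591438] 7.4083
[ 0.49063872  0.81895744 -0.84555377]
[('wing_inner', array([ 0.5198, -0.0663,  0.2239]), 0.68), ('wing_outer', array([ 0.5149, -0.1338,  0.252 ]), 0.93), ('push_plate', array([0.5273, 0.1542, 0.2778]), 0.74)]
[('push_plate', array([0.5289, 0.156 , 0.28  ]), 0.98)]
9.0667
```

View pics/c_crop.png

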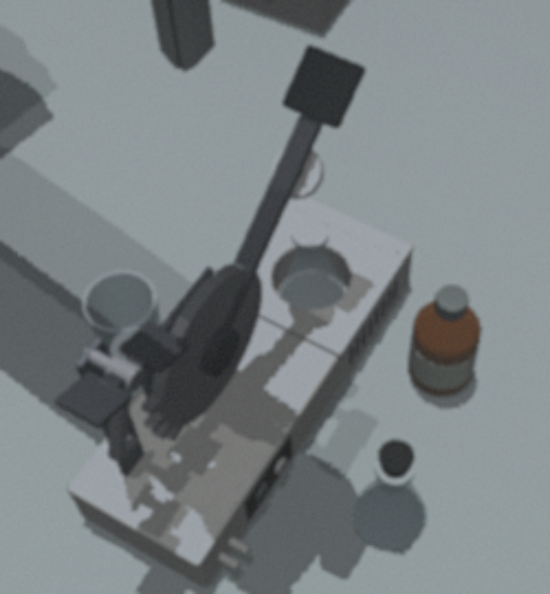

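The pawl is free: it stopped firmly at the same height twice, and the inner wing is now about 28 mm below the outer wing. Next is the push plate.

Run:
```python
from h import *
th=.6
move_pose(*pose(*arm(th,.05),th))
p,r=pose(*arm(th,.012),th); movel(p,r,velocity=.15)
print(current_t(),current_wrist_force())
for th in [.55,.46,.37,.28,.19,.10,.04]:
    p,r=pose(*arm(th),th)
    h=movel(p,r,velocity=.08,max_force=25)
    print(th,h,np.round(current_wrist_force(),1),round(current_t(),2))
    if h: break
```

```text
10.1 [-0.03137808  0.48605396  0.30355035]
0.55 False [-0.2 -0.7 -0.4] 10.53
0.46 False [ 0.  -1.   0.1] 10.93
0.37 False [0.2 0.4 1.3] 11.32
0.28 False [ 0.1 -0.7 -0.2] 11.71
0.19 False [-0.5  0.8  0.7] 12.1
0.1 False [-0.4  0.7  0.3] 12.49
0.04 False [-0.5 -0.8  0.1] 12.81
```

Run:
```python
from h import *
print(current_tool_pos(),current_ee_rot(), pose(*arm(.04),.04))
for n in("scene","top"):
    im=snapshot(n);cv2.imwrite(f"pics/d_{n}.png",im)
    print([ (k,np.round(d["position"],4),d["p"]) for k in("push_plate",) for d in tip_of(n,k)[:1]])
    if n=="scene": cv2.imwrite("pics/d_crop.png",cv2.resize(im[60:330,130:380],None,fx=2.2,fy=2.2))
```

```text
[0.52707258 0.19704479 0.19049224] [-1.77621016e+02  6.17277717e-02 -2.29159570e+00] (array([0.52734203, 0.19703101, 0.19057211]), [np.float64(182.2918311805233), 0, np.float64(-2.2967618030371035)])
[('push_plate', array([0.5307, 0.1963, 0.1678]), 0.79)]
[]
```

View pics/d_crop.png

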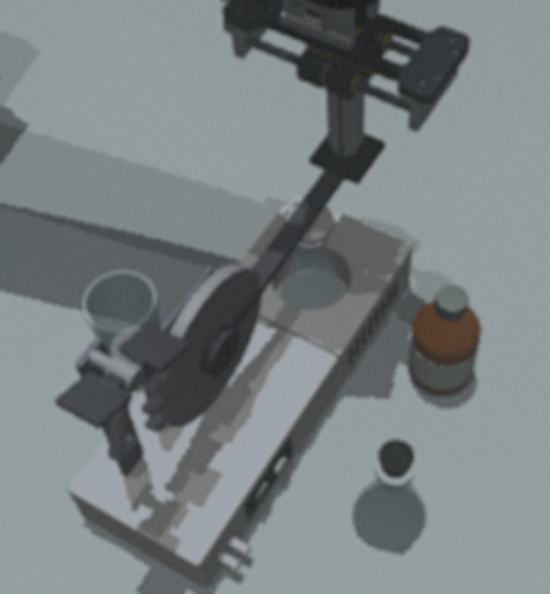

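View pics/d_top.png

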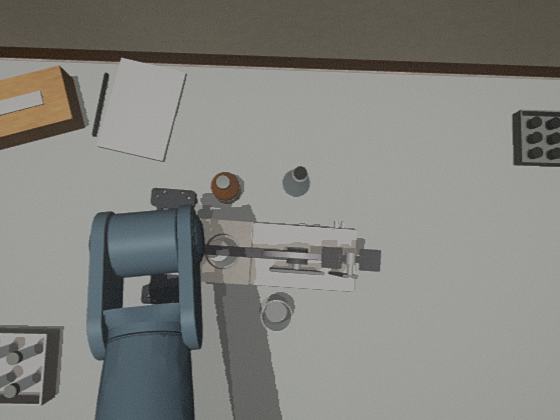

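The arm has followed the finger down, and the fingertip is on the plate at crop px (345,155). Now I'll press it to the hard stop.

Run:
```python
from h import *
p,r=pose(*arm(-.04),0)
h=movel(p,r,velocity=.03,max_force=22)
z=current_tool_pos()[2]-.022
print(h,z,np.round(current_wrist_force(),1),current_t())
if h:
    h=movel(p,r,velocity=.02,max_force=22)
    print(h,current_tool_pos()[2]-.022,np.round(current_wrist_force(),1),current_t())
q,_=pose(*arm(0,.10),0); movel(q,r,velocity=.2)
move_pose(*pose(.0,.42))
for n in("scene","top"):
    im=snapshot(n);cv2.imwrite(f"pics/e_{n}.png",im)
    print([ (k,np.round(d["position"],4),round(d["p"],2)) for k in("push_plate","wing_inner","wing_outer","hinge_point") for d in tip_of(n,k)[:1]])
    if n=="scene": cv2.imwrite("pics/e_crop.png",cv2.resize(im[60:330,130:380],None,fx=2.2,fy=2.2))
print(current_t())
```

```text
True 0.16009077947466285 [-2.4 -1.3  7.6] 13.4333
True 0.16009144835468134 [-2.8 -1.2  8. ] 13.725
[('push_plate', array([0.5299, 0.1973, 0.1643]), 0.74), ('wing_inner', array([ 0.517 , -0.0636,  0.224 ]), 0.61), ('wing_outer', array([ 0.5156, -0.1345,  0.2517]), 0.95), ('hinge_point', array([ 0.5172, -0.0139,  0.1528]), 0.73)]
[('push_plate', array([0.5312, 0.1959, 0.1633]), 0.54)]
15.7917
```

View pics/e_crop.png

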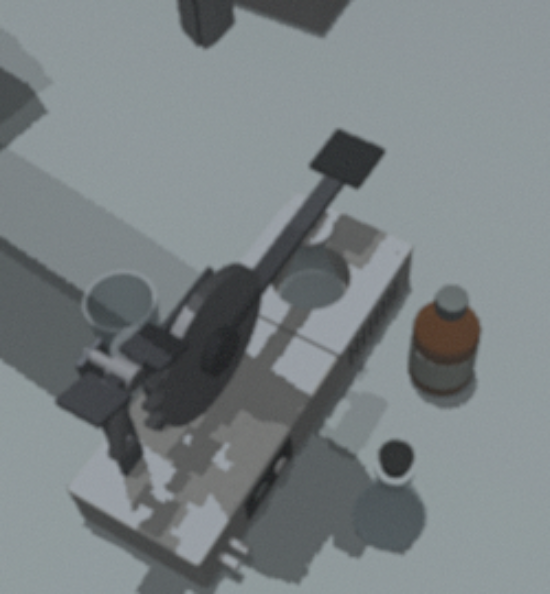

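The tip met a firm stop at 0.1601 m, which is exactly the level height (0.160 m). Now the outer wing.

Run:
```python
from h import *
move_pose(*pose(-.173,.33))
p,r=pose(-.173,.268); movel(p,r,velocity=.15)
print(current_wrist_force())
p,_=pose(-.173,.225)
for v in(.03,.02,.02):
    h=movel(p,r,velocity=v,max_force=25)
    print(h,current_tool_pos()[2]-.022,np.round(current_wrist_force(),1),current_t())
q,_=pose(-.173,.34); movel(q,r,velocity=.2)
set_joints([-84.632, 14.043, 89.255, -0, 76.702, -9.975])
for n in("scene","top"):
    im=snapshot(n);cv2.imwrite(f"pics/f_{n}.png",im)
    for k in("push_plate","wing_inner","wing_outer","receiver_mouth","flask_mid","bottle_mid","beaker_mid"):
        print(n,[ (k,np.round(d["position"],4),round(d["p"],2)) for d in tip_of(n,k)[:1]])
    if n=="scene": cv2.imwrite("pics/f_crop.png",cv2.resize(im[60:330,130:380],None,fx=2.2,fy=2.2))
print(current_t())
```

```text
[ 0.58100016 -0.21586374  0.53987679]
True 0.23911531754859042 [-1.5 -0.3  7. ] 18.1667
True 0.23910252322512157 [-1.8  1.   7.4] 18.575
True 0.2391152169432533 [-1.7  0.7  6.9] 18.9833
scene [('push_plate', array([0.5308, 0.1988, 0.1602]), 0.6)]
scene [('wing_inner', array([ 0.5173, -0.0614,  0.2365]), 0.67)]
scene [('wing_outer', array([ 0.5129, -0.1379,  0.2408]), 0.91)]
scene [('receiver_mouth', array([0.5274, 0.1319, 0.1258]), 0.68)]
scene [('flask_mid', array([ 0.6813, -0.0187,  0.052 ]), 0.87)]
scene [('bottle_mid', array([0.6576, 0.1324, 0.0507]), 0.86)]
scene [('beaker_mid', array([0.3974, 0.0179, 0.0494]), 0.98)]
top [('push_plate', array([0.5311, 0.1974, 0.1625]), 0.64)]
top [('wing_inner', array([ 0.5206, -0.062 ,  0.2418]), 0.97)]
top [('wing_outer', array([ 0.511 , -0.1396,  0.234 ]), 0.78)]
top [('receiver_mouth', array([0.5265, 0.1325, 0.1277]), 0.61)]
top [('flask_mid', array([ 0.6881, -0.0242,  0.0525]), 0.92)]
top [('bottle_mid', array([0.6595, 0.1313, 0.0479]), 0.96)]
top [('beaker_mid', array([0.3942, 0.0178, 0.0495]), 0.87)]
22.625
```

View pics/f_crop.png

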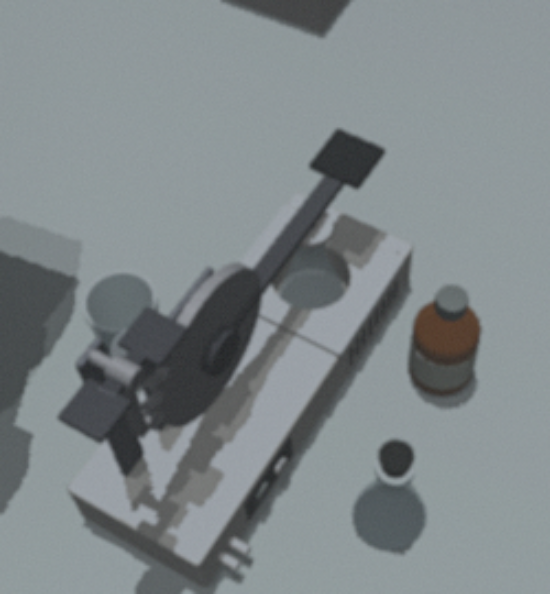

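View pics/f_top.png

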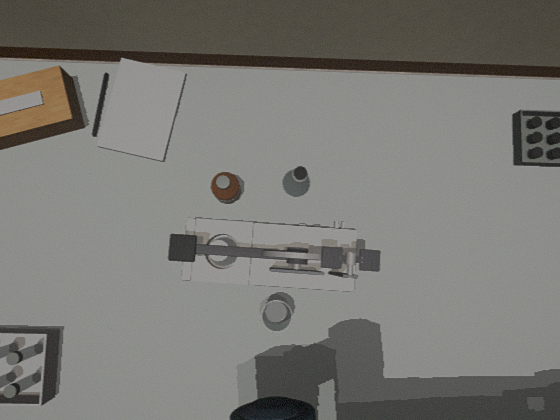

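Run:
```python
import cv2,numpy as np
for n,(r0,r1,c0,c1) in {"top":(235,280,315,390),"scene":(195,280,155,215)}.items():
    a,c,f=[cv2.imread(f"pics/{k}_{n}.png")[r0:r1,c0:c1].astype(float) for k in "aef"]
    print(n,abs(a-f).mean(),abs(c-f).mean(),abs(a-c).mean())
from bench import *
print(current_t()); close_job()
```

```text
top 2.655111111111111 35.288493827160494 35.32098765432099
scene 2.763202614379085 17.422679738562092 18.31424836601307
22.625
the job is handed in; nothing more can be done
```

The job is done in the order you asked and was handed in at about 22.6 s, with the robot back at its start pose and touching nothing.

- **Pawl freed:** I pressed the inner wing with the closed fingertips until it stopped firmly. A second press stopped at the same height (fingertip at 228 mm), and the inner wing then measured about 28 mm lower than the outer wing.
- **Arm down:** I pushed the plate down along its arc until it stopped firmly. The fingertip was at 160.1 mm, against 160 mm for a level arm, and a second press gave the same. The cover looked to be over the flask's mouth.
- **Pawl back in:** I pressed the outer wing three times, and each press stopped at 239.1 mm. Both cameras show the pawl area as it was at the start, with a mean pixel difference of about 2.7 (17 to 35 while the pawl was free).

**Glassware:** in the pictures the flask in the well and the glassware round the station had not visibly moved. The position estimates moved by up to about 4.5 mm, in line with the detector's error of about 4 mm.

**Disagreement:** in the last check the two wing heights differed by 4 to 8 mm, with the scene and top cameras disagreeing on which was higher. The top camera gave the same kind of difference at the start, so I put it down to detector error. No check failed.

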